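# Sweep the checked pins into the tray's trough and shut its cover

## Robot

A 6-joint arm with a two-finger parallel gripper is mounted at the origin on a cart in front of the work surface, level with it; the furniture and walls round the work are solid. World frame = base frame: x ahead of the robot, y to its left, z up, the work surface at z = 0. Lengths are in m, angles in rad, forces in N, time in s.
With the tool pointing down it reaches from about 0.225 to 0.875 m from the base axis. Payload 3.4 kg.
Tool frame: the origin (TCP) lies at the very end of the fingers, on their centre line; the grasp point (between the pads) lies 19 mm behind it; x points along the fingers, y is the direction in which the jaws open and shut, and the axes are right-handed (so a half turn about x gives the same grasp; the last joint's range is limited). The gripper opens to 85 mm and grips with 20 to 120 N. Pads are 22 mm wide; open, the fingers measure 114 mm over their backs; the gripper's body (76 mm by 85 mm) begins 54 mm behind the grasp point. The pads swing forward as they close: fully open they stand 13 mm farther back than shut.
Start: joints at [-1.372, 0.276, 1.505, -0, 1.361, -0.121], TCP at [0.181, -0.546, 0.231] pointing down, gripper open.
Joint ranges: [-2.89, 2.89], [-0.75, 2.08], [0.22, 2.7], [-1.18, 4.32], [0.11, 2.71], [-2.7, 2.7]. Speed limits (rad/s): [2.57, 2.57, 3.14, 3.14, 3.14, 3.14].

## Interface

Orientations are given as a unit quaternion [w, x, y, z].
In Python, from rig import manip gives the robot as it stands. The module is installed in compiled form; this text tells all that it offers.
- The arm moves only by the tool play_rows, never from a script. Its argument "plan" is a list that holds one entry, the list of rows, each a list of 5 numbers: the closure, from 0 (fully open) to 1 (shut), then the shift along the tool's x, y, z in m, then the turn about the tool's x in degrees. A call has 1 to 12 rows; each row is the pose to reach, as a shift and turn from the pose measured when the call began, along the tool's axes at that moment; what a row does not reach only later rows make up. A row lasts 1/10 s, in which the tool goes at most 50 mm and 8.59 degrees, less where a joint would pass 70% of its speed; a pose out of reach is approached as far as the arm can. A call with a gripper value outside its range is refused whole. The fingers move at their own pace and stop on an object; "grip_force" is the grip in N (left out, the last holds). Time passes only in rows, so rows that repeat a pose let the fingers close. It gives the time, the measured TCP pose, the force and the opening at its end, in the units of the state.
- manip.get_state(): the state, without advancing time (a new reading comes with each control period).
- manip.get_image(name): name is "scene" or "side" or "wrist"; returns (picture, depth): 480x640x3 uint8, red, green, blue; 480x640 float32, m along the optical axis (not along the pixel's ray), 0 where there is no reading.
- manip.camera_params(name): a dict with "intrinsics" (3x3 intrinsics, pixels), "R" (3x3) and "t" (3): a world point X has camera coordinates R X + t; the wrist camera has in their place "mount" (4x4, takes a point from camera to tool coordinates, whose origin is the TCP and whose axes are the tool frame's). Camera axes: x right, y down, z forward; pixel columns grow to the right and rows downward; lengths in m; the calibration is good to about 2 mm. A picture is of the moment at which its call begins: read the wrist's pose just before it. camera_params takes no time and is no camera call.
- manip.sign_off(): hands the job in, once; it reports no verdict.
The state is a dict: "clock": time; "qpos": joint angles; "qd": joint speeds; "effort": joint torques, N m; "position": TCP position; "ee_rot": TCP orientation; "contact_force": force on the tool from outside, world axes, zero at the start; "moment": the same for the moment, N m; "width": finger opening in m.
Only numpy, scipy, OpenCV 4.12 (cv2) and the standard library are available. Lean on these libraries where they do the work, as an engineer would, in place of code of your own. Each camera call takes 0.05 s, during which the arm holds its last target.

## Task

The three steel test pins on the inspection tray have been checked: with the closed fingers, sweep all three across the deck into the trough along the tray's far side, then push the trough's hinged cover over until it is fully shut. Nothing is to be picked up, only pushed; leave the die plug and the stick of staples where they are on the deck, and do not knock the loupe beside the tray.

Things in the scene. Friction and masses are not known exactly. Their poses are not given: they have to be found in the camera images.
- tray: low aluminium inspection tray, fixed on the bench, 185 mm deep (x) by 288 mm long (y), turned up to 0.4 rad. Origin: on the bench under its middle; x points away from the robot to the trough, y along the trough, z up. Lips 4 mm thick round the deck's near side (inner face x = -91 mm) and both ends (inner faces y = +-140 mm), tops at z = 34 mm; none towards the trough.
- deck (a point): centre of the deck's top (tray x = -25, y = 0, z = 26 mm): flat, black rubber, from tray x = -91 to +42 mm, where it drops into the trough. Three pins, a stick of staples and a die plug lie on it in a row along y, about 52 mm apart, in any order, at tray x = -35 to +8 mm.
- trough (a point): middle of the trough's floor (tray x = 64, y = 0, z = 7 mm). The trough runs along the tray's far side, tray x = +42 to +86 mm, 280 mm long, floor 19 mm below the deck, with a 4 mm outer wall up to z = 26 mm that carries the cover's hinge (axis along y at tray x = 88, z = 28 mm).
- cover (a joint): angle of the trough's cover, rad: 0 fully shut (level over the trough, overlapping the deck by 8 mm, top 29 mm above the bench, 32 at its rolled edge), 1.57 upright, starts at 1.75 to 1.95, leaning away from the robot; stop at 2.0. The stiff hinge (0.05 N m) holds it wherever it is left: it does not fall shut; 1 to 3 N at the free edge moves it.
- cover_edge (a point): middle of the cover's free edge, 54 mm from the hinge. The cover is an aluminium flap 276 mm long, 2.5 mm thick, rolled edge 5 mm thick.
- pin_0: a turned steel test pin, 8 mm thick, 30 mm long, about 22 g, lying loose on the tray's deck with its length in any direction (it does not roll readily). Origin: centre of its underside; y along its length, z up.
- pin_1: a turned steel test pin, 8 mm thick, 30 mm long, about 22 g, lying loose on the tray's deck with its length in any direction (it does not roll readily). Origin: centre of its underside; y along its length, z up.
- pin_2: a turned steel test pin, 8 mm thick, 30 mm long, about 22 g, lying loose on the tray's deck with its length in any direction (it does not roll readily). Origin: centre of its underside; y along its length, z up.
- staple_stick: a short broken stick of bright staples, 12 x 26 x 7 mm, an open channel with two legs down, loose on the deck; stays there. Origin: centre of its underside, y along its length.
- die_plug: steel die plug, an upright cylinder 29 mm in diameter and 30 mm high, loose on the deck; stays there. Origin: centre of its underside.
- loupe: black eye loupe, 38 mm across, 34 mm high, standing loose on the bench by the tray's left (+y) end, centre about 41 mm from that end. Origin: centre of its underside.
Things that resemble listed ones, but are neither listed nor needed, are in the scene too. Leave any purple or red look-alike of the die_plug alone.

How it is judged:
By the outcome, as a careful person would: the job done as asked, in the order asked, and still so for the second after the job is handed in, with the robot touching nothing.
It also fails if it takes over 58 s, if anything falls off the work surface, if the arm or the gripper's body presses on something with over 40 N, if the wrist force passes 120 N, or if a joint passes its speed limit or range.

## Working session

There is one attempt and no reset: what is moved stays moved. The work goes in short steps, Python scripts to look and compute and a tool call to move; the robot and the scene stay as the last step left them, time stands still between calls to the robot, and variables do not carry over. Pictures are saved under pics/ and viewed, and the job is handed in when it is done.

Besides the shell and the picture viewer there is one more tool, called after "Emit:" by a JSON object that holds its "method" and its "body", one argument or row to a line. play_rows: Moves the arm, as the interface text tells. Its arguments: {"type":"object","properties":{"plan":{"type":"array","items":{"type":"array","items":{"type":"array","items":{"type":"number"}}}},"grip_force":{"type":"number"}},"required":["plan"]}

```bash
mkdir -p pics; cat > look.py <<'E'
import sys,cv2,numpy as np
from rig import manip
def grab(cam,tag):
    s=manip.get_state(); im,d=manip.get_image(cam)
    cv2.imwrite(f'pics/{tag}.png',im[:,:,::-1]); np.savez(f'{tag}.npz',im=im,d=d,p=s['position'],q=s['ee_rot'])
    return s,im,d
E
python3 - <<'E'
from look import *
for c in ['scene','side']:
    s,im,d=grab(c,c+'0'); print(manip.camera_params(c))
print(s); print(manip.camera_params('wrist'))
E
```

```text
{'intrinsics': array([[445.37325795,   0.        , 312.37431   ],
       [  0.        , 445.37325795, 237.70159725],
       [  0.        ,   0.        ,   1.        ]]), 'R': array([[ 8.89980404e-01, -4.55998752e-01,  1.38060761e-04],
       [-3.09544385e-01, -6.04365227e-01, -7.34115077e-01],
       [ 3.34838998e-01,  6.53305297e-01, -6.79025062e-01]]), 't': array([-0.54177841,  0.13152658,  0.7956961 ])}
{'intrinsics': array([[576.37398059,   0.        , 321.36049345],
       [  0.        , 576.37398059, 239.05461763],
       [  0.        ,   0.        ,   1.        ]]), 'R': array([[-0.84780788, -0.53030254, -0.00100979],
       [-0.20081235,  0.32280492, -0.92491696],
       [ 0.49081178, -0.78394911, -0.38016785]]), 't': array([0.40630099, 0.19845727, 0.60927355])}
{'clock': 0.05, 'qpos': array([-1.37195835e+00,  2.76590479e-01,  1.50612598e+00, -1.17834135e-05,
        1.36070209e+00, -1.21025408e-01]), 'qd': array([-0.00090264,  0.00025462, -0.00173019,  0.00120222,  0.00052329,
        0.00133916]), 'effort': array([ 4.52628583e-04, -4.18082821e+01, -2.46677667e+01, -1.819898
[... 155 characters left out ...]
0.11325302,  0.69811155]), 'contact_force': array([-0.09416687,  0.22663699,  0.29821632]), 'moment': array([ 0.04383092, -0.00495133,  0.04478594]), 'width': 0.08523890061672312}
{'intrinsics': array([[333.75120751,   0.        , 319.73783045],
       [  0.        , 333.75120751, 234.08315276],
       [  0.        ,   0.        ,   1.        ]]), 'mount': array([[-9.05469937e-04, -2.58736149e-01,  9.65947610e-01,
        -1.43434471e-01],
       [ 9.99999491e-01, -6.65141560e-04,  7.59226797e-04,
        -5.89805999e-04],
       [ 4.46052482e-04,  9.65947805e-01,  2.58736619e-01,
        -6.55855913e-02],
       [ 0.00000000e+00,  0.00000000e+00,  0.00000000e+00,
         1.00000000e+00]])}
```

View pics/scene0.png

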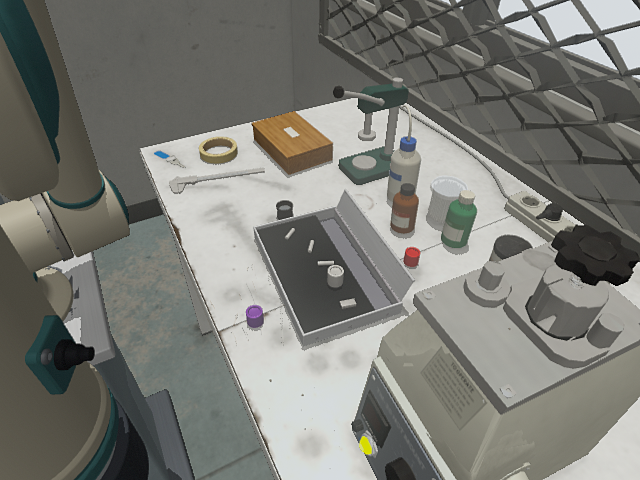

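View pics/side0.png

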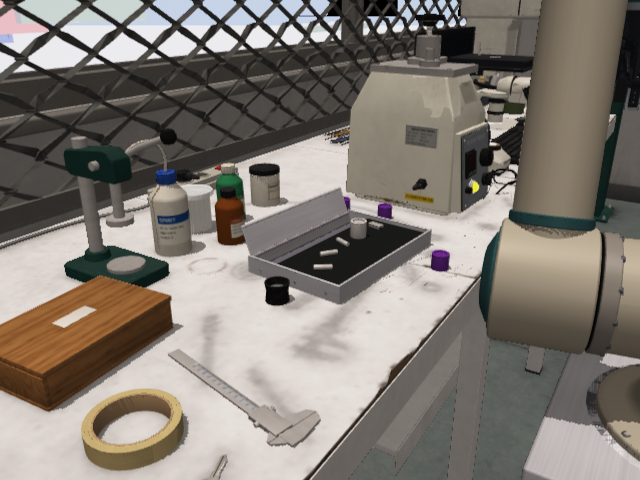

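The tray spans about (255..415, 195..345) in the scene view. On the deck, the pin-like objects are at (290,233), (311,246) and (326,263), the plug is at (336,276), and the staple stick is probably at (348,303). The loupe is at (285,210). Next I'll enlarge this and measure.

```bash
python3 - <<'E'
import cv2,numpy as np
a=np.load('scene0.npz')['im'][185:350,240:420,::-1]
cv2.imwrite('pics/c1.png',cv2.resize(a,None,fx=3.6,fy=3.6,interpolation=cv2.INTER_CUBIC)[:600])
a=np.load('side0.npz')['im'][180:310,235:460,::-1]
cv2.imwrite('pics/c2.png',cv2.resize(a,None,fx=3.5,fy=3.5,interpolation=cv2.INTER_CUBIC)[:600])
E
```

```text
(no output)
```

View pics/c1.png

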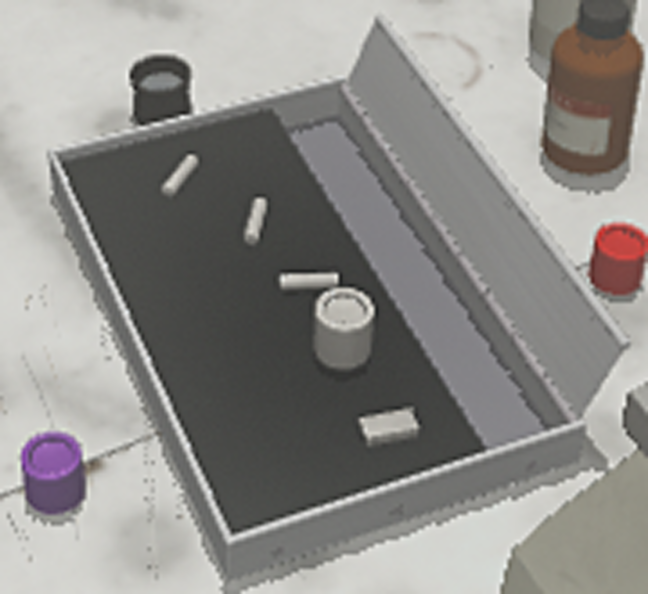

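View pics/c2.png

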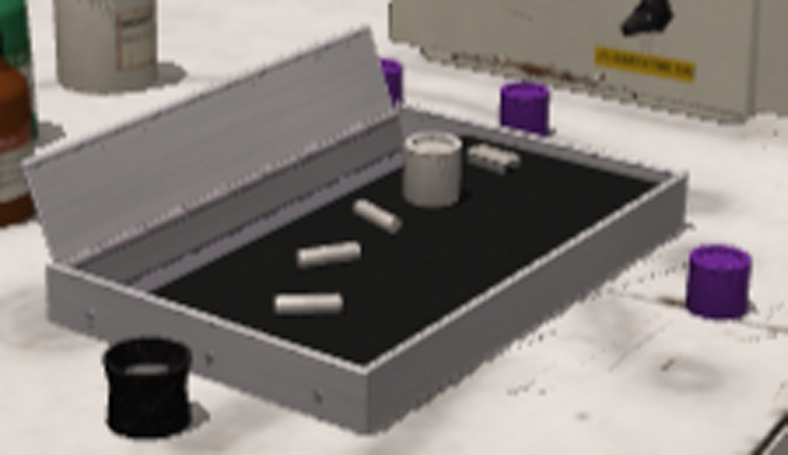

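In the crop, the pins are at c1 (180,174), (256,220) and (309,280): thin round rods. The stick of staples at (388,426) is wider and channel-shaped, seen on its legs in the side view. The grey plug is at (345,328). The red and purple caps stand outside the tray, so I'll ignore them.

```bash
cat >> look.py <<'E'
from scipy.spatial.transform import Rotation as Ro
def campose(cam,z=None):
    P=manip.camera_params(cam)
    if cam!='wrist': 
        R=P['R'].T; return P['intrinsics'],R,-R@P['t']
    T=np.eye(4); T[:3,:3]=Ro.from_quat(z['q'],scalar_first=True).as_matrix(); T[:3,3]=z['p']
    M=T@P['mount']; return P['intrinsics'],M[:3,:3],M[:3,3]
def onplane(cam,uv,h,z=None):
    K,R,c=campose(cam,z); uv=np.atleast_2d(uv).astype(float)
    r=np.c_[(uv[:,0]-K[0,2])/K[0,0],(uv[:,1]-K[1,2])/K[1,1],np.ones(len(uv))]@R.T
    return c+r*((h-c[2])/r[:,2])[:,None]
def proj(cam,X,z=None):
    K,R,c=campose(cam,z); p=(np.atleast_2d(X)-c)@R@K.T; return p[:,:2]/p[:,2:]
E
python3 - <<'E'
from look import *
z=np.load('scene0.npz')
f=lambda p:np.array(p)/3.6+[240,185]
print('rim',onplane('scene',f([(52,153),(232,540),(583,430)]),.034)[:,:2])
print('pins',onplane('scene',f([(180,174),(256,220),(309,280)]),.030)[:,:2])
print('staple',onplane('scene',f([(388,426)]),.032),'plug',onplane('scene',f([(343,300)]),.056))
print('loupe',onplane('scene',f([(160,70)]),.034))
E
```

```text
rim [[ 0.46237219 -0.02598335]
 [ 0.43700812 -0.30714139]
 [ 0.61365106 -0.32745236]]
pins [[ 0.5212985  -0.07115124]
 [ 0.5424238  -0.12399883]
 [ 0.5465468  -0.1772365 ]]
staple [[ 0.53307735 -0.28164928  0.032     ]] plug [[ 0.54258934 -0.21892213  0.056     ]]
loupe [[0.54829332 0.01484459 0.034     ]]
```

```bash
cat >> look.py <<'E'
def rel(target,yaw=None):
    "shift in tool axes to world target from present pose; turn deg so that tool z's heading = yaw"
    s=manip.get_state(); R=Ro.from_quat(s['ee_rot'],scalar_first=True).as_matrix()
    sh=R.T@(np.array(target)-s['position'])
    return sh,R
E
python3 - <<'E'
from look import *
sh,R=rel([.52,-.17,.30]); print(R.round(3)); print(sh.round(3))
print('bottle',onplane('scene',[(403,232),(413,268),(458,246)],0))
for u,v in [(405,200),(407,187),(460,210),(467,198),(411,257),(350,200),(408,280),(405,150),(447,190)]:
    z=np.load('scene0.npz'); K,Rc,c=campose('scene'); dd=z['d'][v,u]
    print(u,v,(c+Rc@np.array([(u-K[0,2])/K[0,0]*dd,(v-K[1,2])/K[1,1]*dd,dd])).round(3))
E
```

```text
[[-0.     0.314 -0.949]
 [ 0.002 -0.949 -0.314]
 [-1.    -0.002 -0.   ]]
[-0.069 -0.25  -0.44 ]
bottle [[ 0.75098592 -0.14686431  0.        ]
 [ 0.70632843 -0.24249562  0.        ]
 [ 0.8266376  -0.23410972  0.        ]]
405 200 [ 0.746 -0.141  0.084]
407 187 [ 0.755 -0.129  0.106]
460 210 [ 0.814 -0.224  0.093]
467 198 [ 0.823 -0.224  0.119]
411 257 [ 0.701 -0.237  0.028]
350 200 [ 0.656 -0.078  0.072]
408 280 [ 0.632 -0.311  0.071]
405 150 [ 0.803 -0.05   0.134]
447 190 [ 0.844 -0.152  0.083]
```

```bash
python3 - <<'E'
from look import *
z=np.load('scene0.npz'); K,Rc,c=campose('scene')
for u,v in [(416,296),(376,345),(365,420),(505,395)]:
    dd=z['d'][v,u]; print(u,v,(c+Rc@np.array([(u-K[0,2])/K[0,0]*dd,(v-K[1,2])/K[1,1]*dd,dd])).round(3))
for t in [[.38,-.30,.28],[.45,-.175,.28],[.58,-.175,.27]]: print(rel(t)[0].round(3))
E
```

```text
416 296 [ 0.478 -0.481  0.295]
376 345 [ 0.543 -0.36   0.004]
365 420 [ 0.431 -0.492  0.093]
505 395 [ 0.477 -0.6    0.298]
[-0.049 -0.17  -0.266]
[-0.049 -0.267 -0.372]
[-0.039 -0.226 -0.496]
```

Emit:
{"method": "play_rows", "body": {
  "plan": [
    [[0.5,-0.03,-0.02,-0.04,0],[1,-0.045,-0.05,-0.08,0],[1,-0.049,-0.08,-0.12,0],[1,-0.049,-0.11,-0.16,4],[1,-0.049,-0.14,-0.2,8],[1,-0.049,-0.165,-0.24,12],[1,-0.049,-0.19,-0.28,16],[1,-0.049,-0.22,-0.32,20],[1,-0.049,-0.25,-0.35,23.5],[1,-0.049,-0.25,-0.4,23.5],[1,-0.045,-0.235,-0.45,23.5],[1,-0.039,-0.226,-0.496,23.5]]
  ]
}}

```text
clock: 1.3
position: [0.5823, -0.1742, 0.2703]
ee_rot: [-0.032, 0.707, -0.031, -0.706]
contact_force: [-1.2, -0.9, 0.5]
width: -0.0001
```

Emit:
{"method": "play_rows", "body": {
  "plan": [
    [[1,0,0,0,0],[1,0,0,0,0]]
  ]
}}

```text
clock: 1.5
position: [0.5825, -0.1736, 0.2686]
ee_rot: [0.032, -0.705, 0.031, 0.707]
contact_force: [-0.5, -0.3, -0.1]
width: -0.0001
```

```bash
python3 - <<'E'
from look import *
s,im,d=grab('wrist','w1'); print(s['clock'],s['position'],s['contact_force'],s['width']); print(rel([.58,-.175,.27]))
E
```

```text
1.5 [ 0.58248485 -0.17357409  0.26857573] [-0.51387007 -0.30783217 -0.10627124] -0.00014931634247656914
(array([-0.00061184,  0.00120609,  0.00143402]), array([[-2.04951690e-03, -8.87201331e-02, -9.96054485e-01],
       [ 1.10612004e-03, -9.96056169e-01,  8.87180071e-02],
       [-9.99997288e-01, -9.19926775e-04,  2.13956907e-03]]))
```

View pics/w1.png

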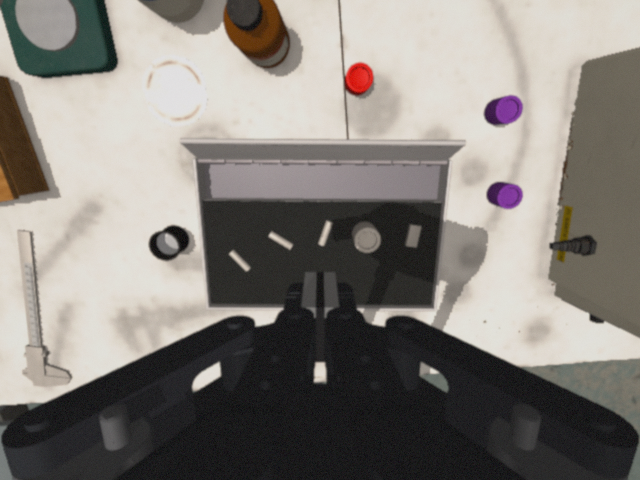

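The wrist view shows the tray square to the image. The pins are at (240,261), (281,241) and (324,233), the plug at (367,238), the staple stick at (413,236), and the loupe at (168,242).

```bash
python3 - <<'E'
import cv2,numpy as np
a=np.load('w1.npz')['im'][130:320,175:475,::-1]
cv2.imwrite('pics/c3.png',cv2.resize(a,None,fx=2.6,fy=2.6,interpolation=cv2.INTER_CUBIC))
E
```

```text
(no output)
```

View pics/c3.png

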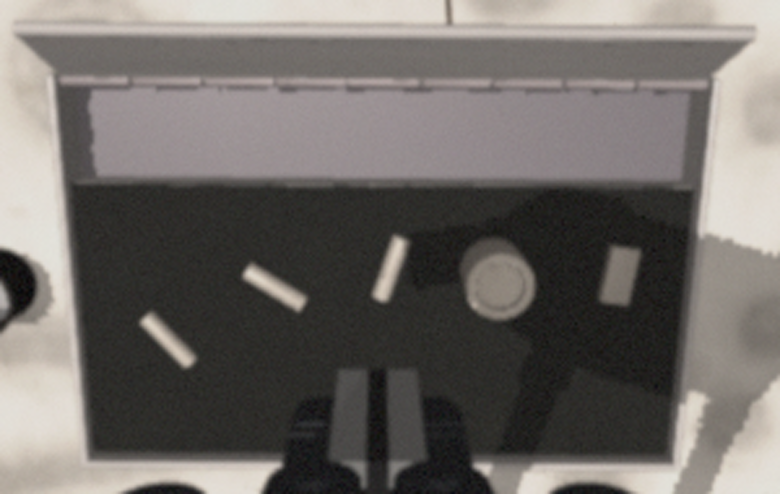

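```bash
python3 - <<'E'
from look import *
from scipy.optimize import least_squares
z=np.load('w1.npz'); f=lambda p:np.array(p,float)/2.6+[175,130]
uv=f([(73,184),(695,188),(87,463),(674,463),(50,76),(718,78)])
L=np.array([[.042,.140,.026],[.042,-.140,.026],[-.095,.144,.034],[-.095,-.144,.034],[.09,.144,.03],[.09,-.144,.03]])
def w(p,L): c,s=np.cos(p[2]),np.sin(p[2]); return np.c_[p[0]+c*L[:,0]-s*L[:,1],p[1]+s*L[:,0]+c*L[:,1],L[:,2]]
r=least_squares(lambda p:(proj('wrist',w(p,L),z)-uv).ravel(),[.544,-.175,-.09],loss='soft_l1'); p=r.x
print(p, r.fun.reshape(-1,2).round(1)); np.save('tray.npy',p)
def tr(X): c,s=np.cos(p[2]),np.sin(p[2]); D=X[:,:2]-p[:2]; return np.c_[c*D[:,0]+s*D[:,1],-s*D[:,0]+c*D[:,1]]*1000
for n,q,h in [('A',[(148,319),(189,362)],.034),('B',[(249,270),(300,305)],.034),('C',[(401,240),(381,299)],.034),('plug',[(501,286)],.056),('st',[(625,248),(614,304)],.033)]:
    print(n,tr(onplane('wrist',f(q),h,z)).round(1).tolist())
print('edge', f([(14,25),(755,30)])); 
print('fit scene', tr(onplane('scene',np.array([(180,174),(256,220),(309,280)])/3.6+[240,185],.030)))
for th in (1.75,1.85,1.95):
    print(th,proj('wrist',w(p,np.array([[.088-.054*np.cos(th),.138,.028+.054*np.sin(th)],[.088-.054*np.cos(th),-.138,.028+.054*np.sin(th)]])),z).round(1).tolist(),
     proj('scene',w(p,np.array([[.088-.054*np.cos(th),.138,.028+.054*np.sin(th)],[.088-.054*np.cos(th),-.138,.028+.054*np.sin(th)]]))).round(1).tolist())
E
```

```text
[ 0.54152437 -0.17236192 -0.09273545] [[-0.6 -0.1]
 [ 0.2 -0.5]
 [-1.8  2.3]
 [ 2.8  3.3]
 [-0.3 -0.6]
 [ 0.5 -0.2]]
A [[-19.0, 107.6], [-39.9, 89.9]]
B [[4.5, 60.5], [-12.0, 37.8]]
C [[18.7, -7.9], [-8.9, 0.9]]
plug [[3.8, -50.1]]
st [[15.2, -108.5], [-11.1, -105.6]]
edge [[180.38461538 139.61538462]
 [465.38461538 141.53846154]]
fit scene [[-29.51133206  98.90283364]
 [ -3.58298608  48.23857186]
 [  5.45224401  -4.38853636]]
1.75 [[180.1, 152.8], [466.5, 154.2]] [[340.2, 188.3], [408.8, 280.3]]
1.85 [[180.0, 147.2], [466.7, 148.5]] [[342.5, 188.2], [411.5, 279.9]]
1.95 [[180.2, 141.7], [466.5, 143.0]] [[344.6, 188.4], [414.0, 279.7]]
```

```bash
cat >> look.py <<'E'
def tw(x,y,z):
    p=np.load('tray.npy'); c,s=np.cos(p[2]),np.sin(p[2]); x,y=x/1e3,y/1e3
    return [p[0]+c*x-s*y,p[1]+s*x+c*y,z/1e3]
def wt(X):
    p=np.load('tray.npy'); c,s=np.cos(p[2]),np.sin(p[2]); d=np.array(X)[:2]-p[:2]
    return np.array([c*d[0]+s*d[1],-s*d[0]+c*d[1],X[2]])*[1e3,1e3,1e3]
E
python3 - <<'E'
from look import *
for t in [(-60,99,80),(-60,99,29),(40,99,29),(40,99,60)]: print(t,rel(tw(*t))[0].round(4))
E
```

```text
(-60, 99, 80) [ 0.1897 -0.0971  0.0992]
(-60, 99, 29) [ 0.2407 -0.097   0.0991]
(40, 99, 29) [ 0.2405 -0.0966 -0.0009]
(40, 99, 60) [ 0.2095 -0.0967 -0.0008]
```

Emit:
{"method": "play_rows", "body": {
  "plan": [
    [[1,0.035,-0.018,0.018,0],[1,0.07,-0.036,0.037,0],[1,0.105,-0.055,0.056,0],[1,0.14,-0.073,0.075,0],[1,0.17,-0.09,0.092,0],[1,0.19,-0.097,0.099,0],[1,0.21,-0.097,0.099,0],[1,0.225,-0.097,0.099,0],[1,0.235,-0.097,0.099,0],[1,0.238,-0.097,0.099,0],[1,0.24,-0.097,0.099,0],[1,0.24,-0.097,0.099,0]]
  ]
}}

```text
clock: 2.75
position: [0.4913, -0.0686, 0.0302]
ee_rot: [0.032, -0.706, 0.031, 0.707]
contact_force: [0.6, -0.1, -0.3]
width: -0.0002
```

```bash
python3 - <<'E'
from look import *
s,im,d=grab('side','s1'); print(s['position'],wt(s['position']),s['contact_force'])
for t in [(-60,99,29),(40,99,29),(40,99,65),(-30,50,65)]: print(t,rel(tw(*t))[0].round(4))
a=im[180:310,235:460,::-1]
cv2.imwrite('pics/s1c.png',cv2.resize(a,None,fx=3.5,fy=3.5,interpolation=cv2.INTER_CUBIC))
E
```

```text
[ 0.49125888 -0.06857643  0.03024248] [-59.66031194  98.68483163  30.24248497] [ 0.56094043 -0.07412444 -0.28909685]
(-60, 99, 29) [ 0.0013 -0.0003  0.0005]
(40, 99, 29) [ 0.0012  0.0001 -0.0995]
(40, 99, 65) [-0.0348  0.0001 -0.0995]
(-30, 50, 65) [-0.0347  0.0488 -0.0293]
```

View pics/s1c.png

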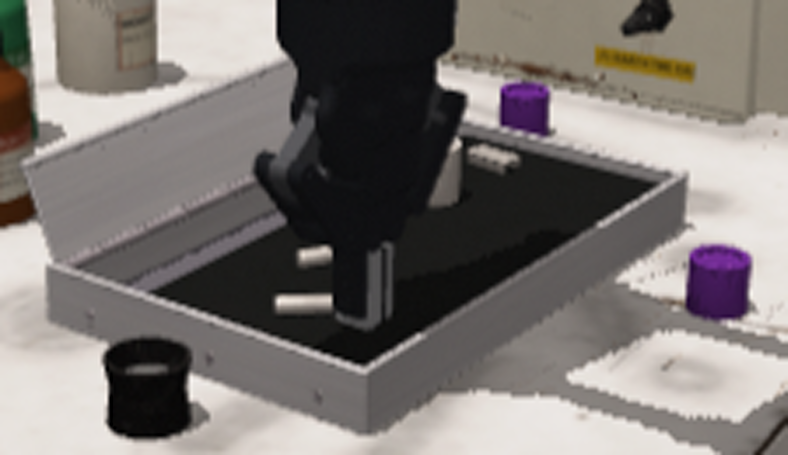

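The closed fingers stand just behind pin A and clear of everything, so I'll sweep.

Emit:
{"method": "play_rows", "body": {
  "plan": [
    [[1,0.001,0,-0.006,0],[1,0.001,0,-0.014,0],[1,0.001,0,-0.023,0],[1,0.001,0,-0.032,0],[1,0.001,0,-0.041,0],[1,0.001,0,-0.05,0],[1,0.001,0,-0.059,0],[1,0.001,0,-0.068,0],[1,0.001,0,-0.077,0],[1,0.001,0,-0.086,0],[1,0.001,0,-0.095,0],[1,0.001,0,-0.101,0]]
  ]
}}

```text
clock: 4.0
position: [0.5932, -0.0777, 0.0293]
ee_rot: [0.032, -0.706, 0.031, 0.706]
contact_force: [0.0, -0.5, -0.2]
width: -0.0
```

```bash
python3 - <<'E'
from look import *
s,im,d=grab('scene','s2'); print(wt(s['position']),s['contact_force'])
a=im[185:350,240:420,::-1]
cv2.imwrite('pics/s2c.png',cv2.resize(a,None,fx=3.6,fy=3.6,interpolation=cv2.INTER_CUBIC))
for t in [(42,99,29),(35,99,70),(-32,50,70),(-32,50,29)]: print(t,rel(tw(*t))[0].round(4))
E
```

```text
[42.70499243 99.08070416 29.26540918] [ 0.04891381 -0.5398646  -0.16247983]
(42, 99, 29) [ 0.0003 -0.      0.0017]
(35, 99, 70) [-0.0407 -0.0001  0.0087]
(-32, 50, 70) [-0.0408  0.0487  0.0758]
(-32, 50, 29) [0.0002 0.0487 0.0759]
```

View pics/s2c.png

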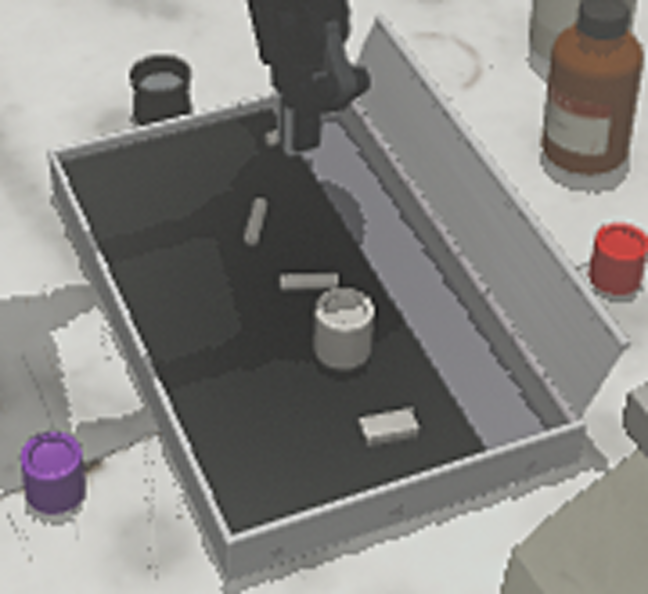

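A bright bit shows at c(271,137), left of the finger, so pin A seems to have slipped off sideways. I'll lift and look.

Emit:
{"method": "play_rows", "body": {
  "plan": [
    [[1,-0.04,0,0.0,0],[1,-0.085,0.0,0.0,0],[1,-0.13,0.02,0.02,0],[1,-0.17,0.05,0.03,0],[1,-0.19,0.07,0.03,0],[1,-0.19,0.07,0.03,0]]
  ]
}}

```text
clock: 4.65
position: [0.5594, -0.1483, 0.2237]
ee_rot: [-0.031, 0.71, -0.034, -0.703]
contact_force: [0.0, 0.7, 0.2]
width: 0.0003
```

```bash
python3 - <<'E'
from look import *
s,im,d=grab('wrist','w2'); z=np.load('w2.npz'); print(wt(s['position']))
u=proj('wrist',[tw(60,140,20),tw(-60,-140,20)],z); print(u)
x0,y0=150,80
a=im[y0:y0+230,x0:x0+310,::-1]
cv2.imwrite('pics/w2c.png',cv2.resize(a,None,fx=2.5,fy=2.5,interpolation=cv2.INTER_CUBIC))
E
```

```text
[ 15.60233509  25.64573179 223.74153513]
[[207.57524332 167.99392636]
 [467.90064993 277.50960887]]
```

View pics/w2c.png

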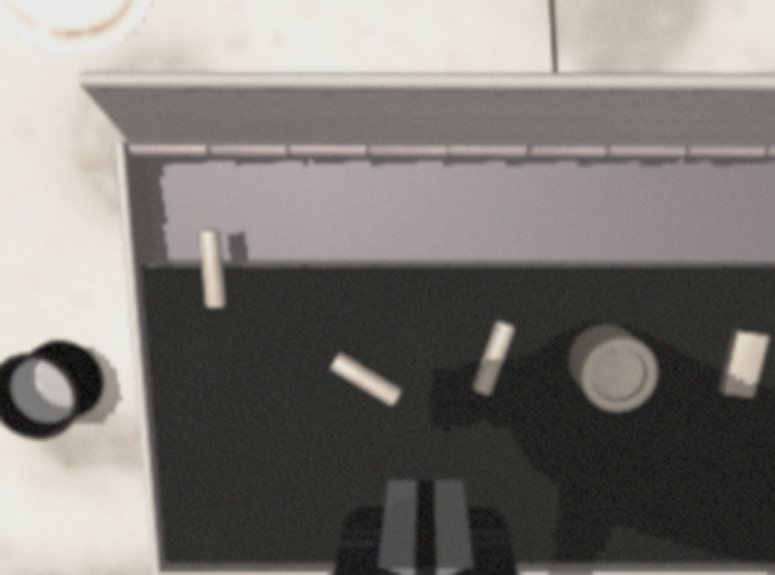

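Pin A lies along x at crop (213,268), half over the trough edge. I'll push it again from its near end.

```bash
python3 - <<'E'
from look import *
z=np.load('w2.npz'); f=lambda p:np.array(p,float)/2.5+[150,80]
for n,q,h in [('A',[(209,232),(214,306)],.034),('B',[(338,361),(394,396)],.034),('C',[(503,326),(484,391)],.034),('plug',[(620,373)],.056)]:
    print(n,[wt(X).round(1).tolist()[:2] for X in onplane('wrist',f(q),h,z)])
for t in [(-8,112,70),(-8,112,29),(42,112,29)]: print(t,rel(tw(*t))[0].round(4))
print(rel([0,0,0])[1].round(3))
E
```

```text
A [[56.1, 110.2], [26.7, 110.1]]
B [[4.0, 60.8], [-10.9, 37.9]]
C [[18.5, -6.6], [-8.8, 0.7]]
plug [[4.2, -49.8]]
(-8, 112, 70) [ 0.151  -0.0846  0.0231]
(-8, 112, 29) [ 0.192  -0.0846  0.0233]
(42, 112, 29) [ 0.1923 -0.0845 -0.0267]
[[ 0.005 -0.091 -0.996]
 [-0.001 -0.996  0.091]
 [-1.     0.001 -0.005]]
```

Emit:
{"method": "play_rows", "body": {
  "plan": [
    [[1,0.04,-0.04,0.018,0],[1,0.085,-0.083,0.02,0],[1,0.13,-0.083,0.02,0],[1,0.165,-0.083,0.02,0],[1,0.185,-0.083,0.02,0],[1,0.192,-0.083,0.018,0],[1,0.192,-0.083,0.01,0],[1,0.192,-0.083,0.002,0],[1,0.192,-0.083,-0.007,0],[1,0.192,-0.083,-0.016,0],[1,0.192,-0.083,-0.025,0],[1,0.192,-0.083,-0.03,0]]
  ]
}}

```text
clock: 5.9
position: [0.5959, -0.0665, 0.033]
ee_rot: [-0.032, 0.707, -0.032, -0.706]
contact_force: [-8.8, 0.6, 33.3]
width: 0.0001
```

```bash
python3 - <<'E'
from look import *
s,im,d=grab('scene','s3'); print(wt(s['position']),s['contact_force'])
a=im[185:350,240:420,::-1]
cv2.imwrite('pics/s3c.png',cv2.resize(a,None,fx=3.6,fy=3.6,interpolation=cv2.INTER_CUBIC))
for t in [(42,110,29),(35,100,70),(-32,53,70),(-32,53,29)]: print(t,rel(tw(*t))[0].round(4))
E
```

```text
[ 44.29817177 110.42262328  33.02542042] [-8.80385898  0.61832308 33.30771967]
(42, 110, 29) [0.0049 0.0001 0.0059]
(35, 100, 70) [-0.0361  0.0101  0.0125]
(-32, 53, 70) [-0.0367  0.057   0.0795]
(-32, 53, 29) [0.0043 0.057  0.0799]
```

View pics/s3c.png

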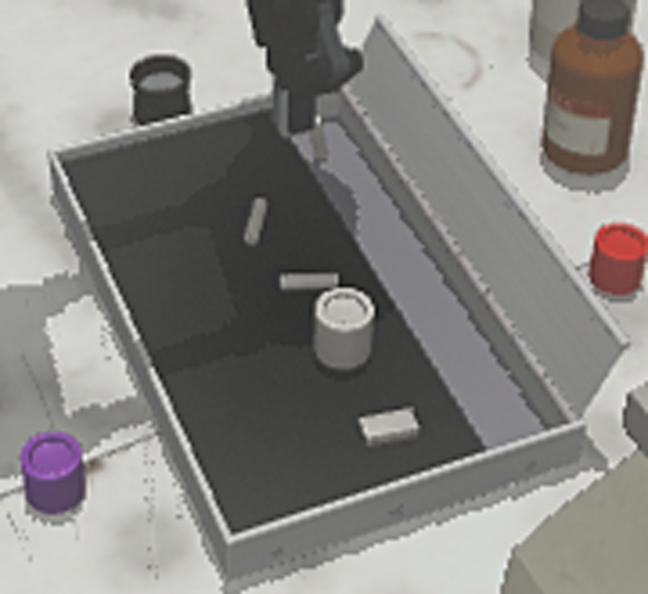

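The reading is 33 N upward with the TCP at 33 mm, so the finger is riding on something, probably the leaning pin. I'll lift and look.

Emit:
{"method": "play_rows", "body": {
  "plan": [
    [[1,-0.01,0,0.0,0],[1,-0.04,0,0.0,0],[1,-0.085,0.0,0.01,0],[1,-0.13,0.03,0.02,0],[1,-0.17,0.06,0.03,0],[1,-0.19,0.075,0.03,0],[1,-0.19,0.075,0.03,0]]
  ]
}}

```text
clock: 6.65
position: [0.5632, -0.142, 0.2288]
ee_rot: [-0.031, 0.713, -0.035, -0.699]
contact_force: [0.5, -0.4, -0.2]
width: -0.0002
```

```bash
python3 - <<'E'
from look import *
s,im,d=grab('wrist','w3'); print(wt(s['position']),s['contact_force'])
x0,y0=150,80
a=im[y0:y0+230,x0:x0+310,::-1]
cv2.imwrite('pics/w3c.png',cv2.resize(a,None,fx=2.5,fy=2.5,interpolation=cv2.INTER_CUBIC))
E
```

```text
[ 18.80911431  32.25445399 228.84195419] [ 0.49274707 -0.42953965 -0.20384601]
```

View pics/w3c.png

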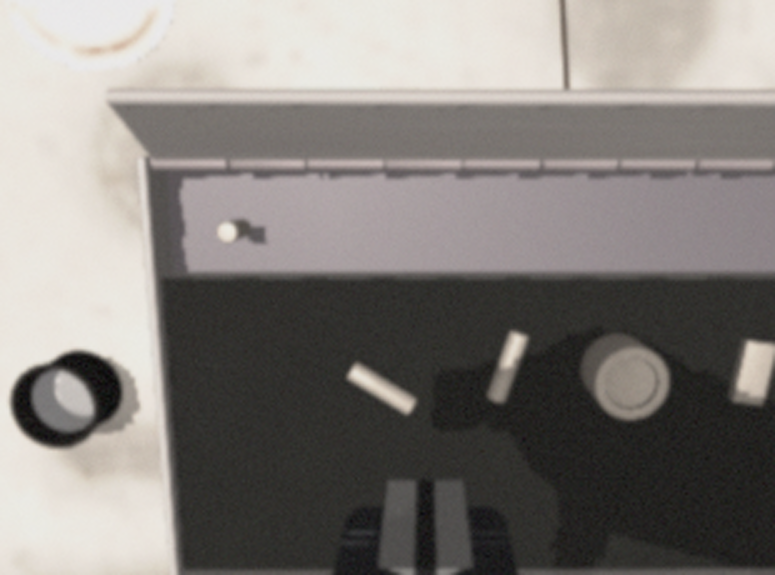

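Pin A is now standing upright in the trough at crop (228,231), where it would block the cover. I'll knock it over along the trough.

```bash
python3 - <<'E'
from look import *
z=np.load('w3.npz'); f=lambda p:np.array(p,float)/2.5+[150,80]
X=onplane('wrist',f([(228,231)]),.037,z)[0]; print(wt(X))
t=wt(X)
for t in [(t[0],127,70),(t[0],127,24),(t[0],t[1]-14,24)]: print(t,rel(tw(*t))[0].round(4))
E
```

```text
[ 61.60014126 109.42413696  37.        ]
(np.float64(61.60014126476214), 127, 70) [ 0.1565 -0.0934 -0.0417]
(np.float64(61.60014126476214), 127, 24) [ 0.2025 -0.0936 -0.041 ]
(np.float64(61.60014126476214), np.float64(95.4241369595122), 24) [ 0.2026 -0.062  -0.041 ]
```

Emit:
{"method": "play_rows", "body": {
  "plan": [
    [[1,0.045,-0.045,-0.02,0],[1,0.09,-0.08,-0.041,0],[1,0.13,-0.094,-0.041,0],[1,0.165,-0.094,-0.041,0],[1,0.19,-0.094,-0.041,0],[1,0.202,-0.094,-0.041,0],[1,0.202,-0.088,-0.041,0],[1,0.202,-0.08,-0.041,0],[1,0.202,-0.072,-0.041,0],[1,0.202,-0.064,-0.041,0],[1,0.202,-0.058,-0.041,0],[1,0.202,-0.058,-0.041,0]]
  ]
}}

```text
clock: 7.9
position: [0.6111, -0.0881, 0.0242]
ee_rot: [-0.032, 0.711, -0.035, -0.701]
contact_force: [0.3, 0.5, -0.7]
width: -0.0
```

Emit:
{"method": "play_rows", "body": {
  "plan": [
    [[1,-0.04,0,0.0,0],[1,-0.085,0,0.0,0],[1,-0.13,0.0,0.03,0],[1,-0.17,0.02,0.05,0],[1,-0.2,0.04,0.06,0],[1,-0.2,0.05,0.06,0]]
  ]
}}

```text
clock: 8.5
position: [0.5449, -0.1332, 0.229]
ee_rot: [-0.031, 0.715, -0.036, -0.698]
contact_force: [0.7, 0.2, 0.6]
width: 0.0003
```

```bash
python3 - <<'E'
from look import *
s,im,d=grab('wrist','w4'); print(wt(s['position']),s['contact_force'])
x0,y0=150,80
a=im[y0:y0+230,x0:x0+310,::-1]
cv2.imwrite('pics/w4c.png',cv2.resize(a,None,fx=2.5,fy=2.5,interpolation=cv2.INTER_CUBIC))
for t in [(-30,53,70),(-30,53,30),(42,53,30)]: print(t,rel(tw(*t))[0].round(4))
E
```

```text
[ -0.23880353  39.3095699  229.02941915] [0.71234336 0.17937183 0.61776718]
(-30, 53, 70) [ 0.1556 -0.0154  0.0326]
(-30, 53, 30) [ 0.1956 -0.0157  0.0334]
(42, 53, 30) [ 0.197  -0.0159 -0.0385]
```

View pics/w4c.png

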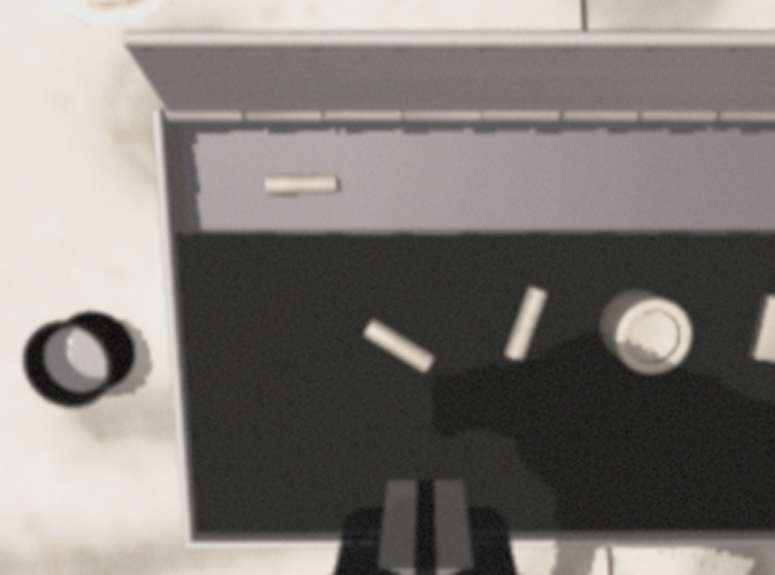

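Pin A now lies flat in the trough at crop (302,185). Next is pin B, with the finger centred a little to its +y side so that it turns flush.

Emit:
{"method": "play_rows", "body": {
  "plan": [
    [[1,0.045,-0.005,0.01,0],[1,0.09,-0.015,0.033,0],[1,0.135,-0.015,0.033,0],[1,0.17,-0.015,0.033,0],[1,0.19,-0.0155,0.033,0],[1,0.196,-0.0155,0.033,0],[1,0.196,-0.0155,0.027,0],[1,0.196,-0.0155,0.02,0],[1,0.196,-0.0155,0.013,0],[1,0.196,-0.0155,0.006,0],[1,0.197,-0.0155,0.002,0],[1,0.197,-0.0155,0.002,0]]
  ]
}}

```text
clock: 9.75
position: [0.5489, -0.1202, 0.0294]
ee_rot: [-0.031, 0.714, -0.037, -0.699]
contact_force: [0.7, 0.5, 0.2]
width: -0.0
```

```bash
python3 - <<'E'
from look import *
s,im,d=grab('side','s5'); print(wt(s['position']),s['contact_force'])
a=im[180:310,235:460,::-1]
cv2.imwrite('pics/s5c.png',cv2.resize(a,None,fx=3.5,fy=3.5,interpolation=cv2.INTER_CUBIC))
s,im,d=grab('scene','s5b')
a=im[185:350,240:420,::-1]
cv2.imwrite('pics/s5d.png',cv2.resize(a,None,fx=3.6,fy=3.6,interpolation=cv2.INTER_CUBIC))
E
```

```text
[ 2.54877561 52.64442576 29.38311544] [0.73207733 0.53038404 0.22521109]
```

View pics/s5c.png

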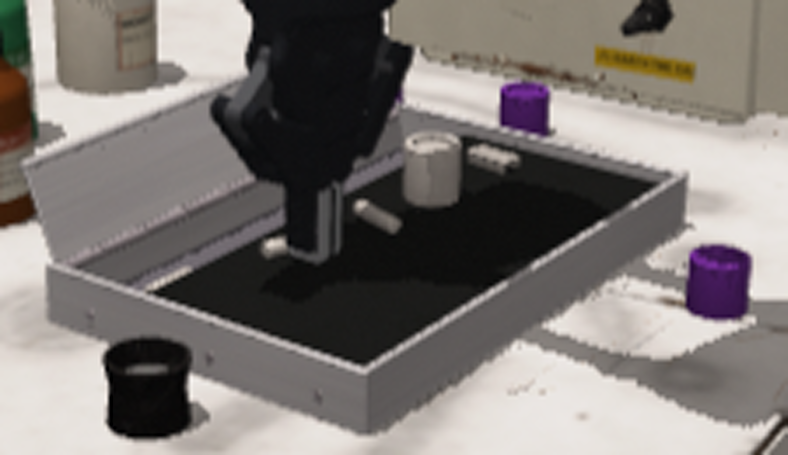

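View pics/s5d.png

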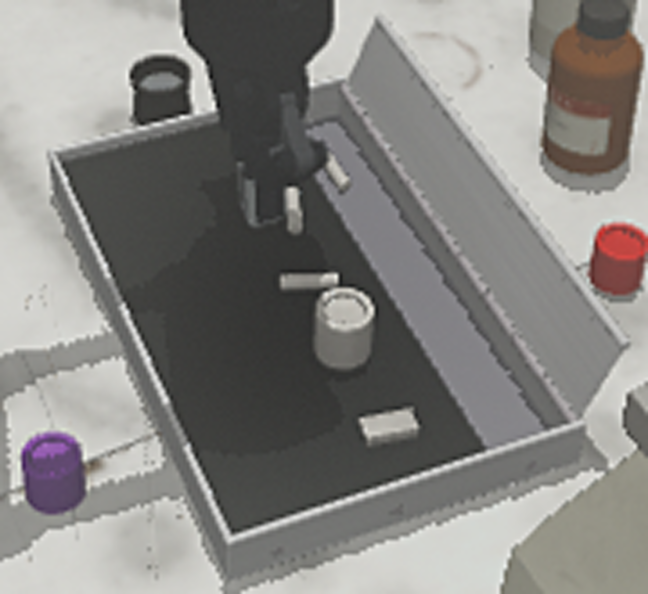

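```bash
python3 - <<'E'
from look import *
for X in onplane('scene',np.array([(292,192),(296,226),(294,209)])/3.6+[240,185],.031): print(wt(X).round(1))
for t in [(44,53,29),(44,50,29)]: print(t,rel(tw(*t))[0].round(4))
E
```

```text
[22.9 60.7 31. ]
[14.5 34.8 31. ]
[18.6 47.6 31. ]
(44, 53, 29) [ 0.001  -0.0003 -0.0425]
(44, 50, 29) [ 0.0011  0.0027 -0.0425]
```

Emit:
{"method": "play_rows", "body": {
  "plan": [
    [[1,0.001,0.001,-0.006,0],[1,0.001,0.002,-0.012,0],[1,0.001,0.003,-0.018,0],[1,0.001,0.004,-0.024,0],[1,0.001,0.004,-0.03,0],[1,0.001,0.004,-0.036,0],[1,0.001,0.004,-0.041,0],[1,0.001,0.004,-0.041,0]]
  ]
}}

```text
clock: 10.65
position: [0.5894, -0.128, 0.0291]
ee_rot: [-0.031, 0.714, -0.036, -0.699]
contact_force: [-0.8, 0.5, 0.4]
width: 0.0004
```

Emit:
{"method": "play_rows", "body": {
  "plan": [
    [[1,-0.04,0,0.0,0],[1,-0.085,0,0.0,0],[1,-0.13,0.02,0.02,0],[1,-0.17,0.04,0.04,0],[1,-0.2,0.05,0.06,0],[1,-0.2,0.05,0.06,0]]
  ]
}}

```text
clock: 11.25
position: [0.5205, -0.1723, 0.2334]
ee_rot: [-0.031, 0.716, -0.039, -0.696]
contact_force: [0.8, 0.8, 0.8]
width: -0.0001
```

```bash
python3 - <<'E'
from look import *
s,im,d=grab('wrist','w6'); print(wt(s['position']),s['contact_force'])
x0,y0=150,80
a=im[y0:y0+230,x0:x0+310,::-1]
cv2.imwrite('pics/w6c.png',cv2.resize(a,None,fx=2.5,fy=2.5,interpolation=cv2.INTER_CUBIC))
for t in [(-28,-1,70),(-28,-1,29),(42,-1,29)]: print(t,rel(tw(*t))[0].round(4))
E
```

```text
[-20.92904512  -1.8889459  233.36141069] [0.75074761 0.76286536 0.8010462 ]
(-28, -1, 70) [ 0.1606 -0.0011  0.0114]
(-28, -1, 29) [ 0.2015 -0.0014  0.0125]
(42, -1, 29) [ 0.2034 -0.0018 -0.0575]
```

View pics/w6c.png

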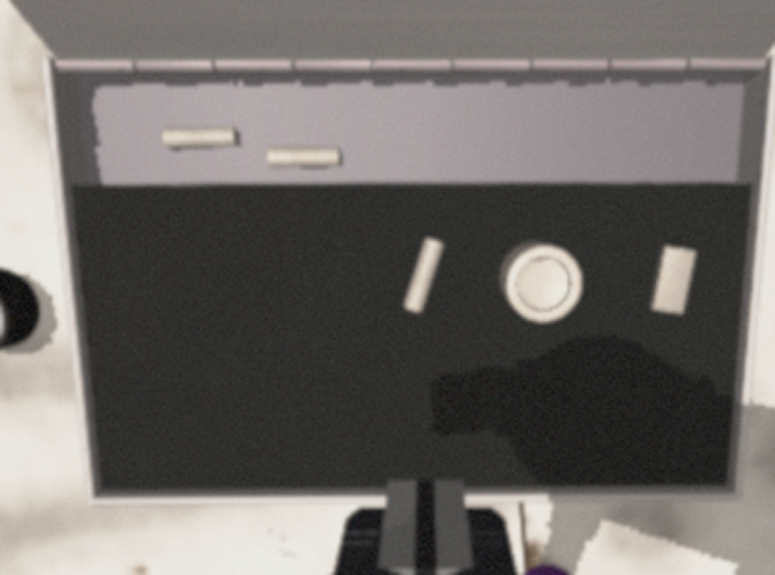

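Pins A and B are both flat in the trough. Pin C points nearly along the sweep, so I'll first nudge its near end toward +y to swing it broadside and keep it from dropping in upright.

```bash
python3 - <<'E'
from look import *
z=np.load('w6.npz'); f=lambda p:np.array(p,float)/2.5+[150,80]
print([wt(X).round(1).tolist()[:2] for X in onplane('wrist',f([(432,242),(414,310)]),.034,z)])
print([wt(X).round(1).tolist()[:2] for X in onplane('wrist',f([(543,283)]),.056,z)],[wt(X).round(1).tolist()[:2] for X in onplane('wrist',f([(680,247),(669,313)]),.033,z)])
for t in [(-13,-16,70),(-13,-16,29),(-13,8,29)]: print(t,rel(tw(*t))[0].round(4))
E
```

```text
[[18.7, -6.9], [-9.2, 0.7]]
[[4.1, -49.3]] [[15.9, -108.8], [-11.4, -106.0]]
(-13, -16, 70) [ 0.1611  0.0138 -0.0037]
(-13, -16, 29) [ 0.2021  0.0135 -0.0026]
(-13, 8, 29) [ 0.2019 -0.0105 -0.0025]
```

Emit:
{"method": "play_rows", "body": {
  "plan": [
    [[1,0.045,0.0138,-0.003,0],[1,0.09,0.0138,-0.003,0],[1,0.13,0.0138,-0.003,0],[1,0.165,0.0138,-0.003,0],[1,0.19,0.0138,-0.003,0],[1,0.201,0.0138,-0.003,0],[1,0.201,0.01,-0.003,0],[1,0.201,0.005,-0.003,0],[1,0.201,0.0,-0.003,0],[1,0.201,-0.005,-0.003,0],[1,0.201,-0.0085,-0.003,0],[1,0.201,-0.0085,-0.003,0]]
  ]
}}

```text
clock: 12.5
position: [0.5298, -0.1646, 0.0302]
ee_rot: [-0.031, 0.716, -0.038, -0.697]
contact_force: [-0.1, -0.3, 0.2]
width: 0.0002
```

Emit:
{"method": "play_rows", "body": {
  "plan": [
    [[1,0,0.004,0.0,0],[1,-0.03,0.004,0.004,0],[1,-0.07,0,0.015,0],[1,-0.1,0,0.03,0],[1,-0.1,0.0,0.03,0]]
  ]
}}

```text
clock: 13.0
position: [0.4982, -0.1618, 0.1336]
ee_rot: [-0.03, 0.718, -0.039, -0.695]
contact_force: [-0.4, -0.4, 0.3]
width: -0.0001
```

```bash
python3 - <<'E'
from look import *
s,im,d=grab('wrist','w7'); print(wt(s['position']),s['contact_force'])
s,im,d=grab('scene','s7')
a=im[185:350,240:420,::-1]
cv2.imwrite('pics/s7.png',cv2.resize(a,None,fx=3.6,fy=3.6,interpolation=cv2.INTER_CUBIC))
E
```

```text
[-44.08741444   6.52135963 133.57785414] [-0.44810358 -0.40436184  0.33448109]
```

View pics/w7.png

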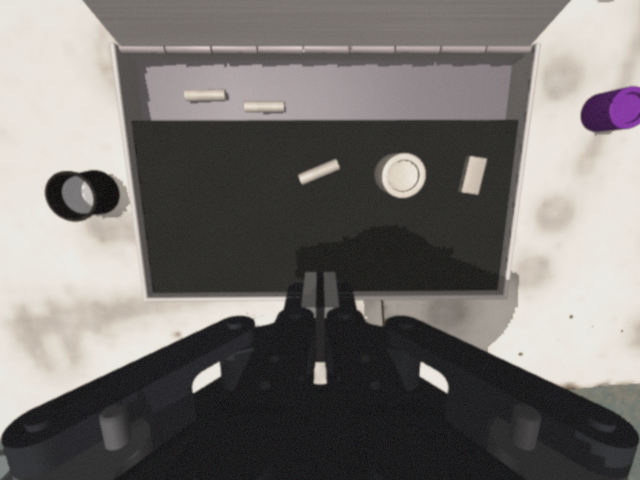

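View pics/s7.png

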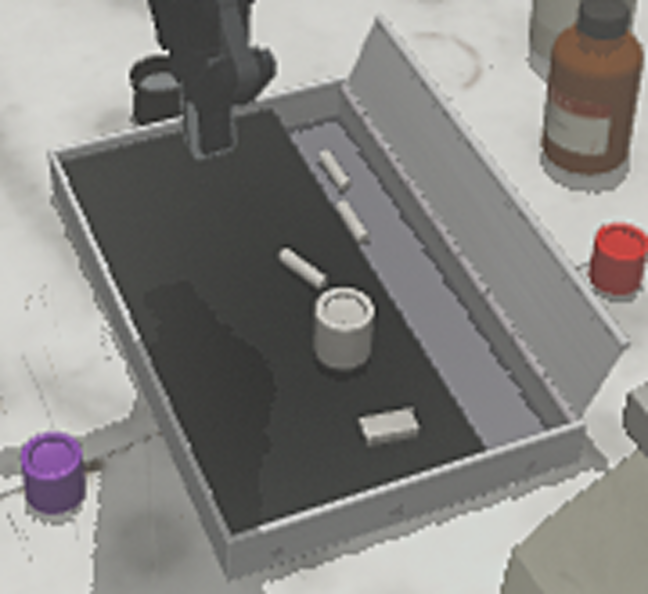

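Pin C is now nearly broadside at wrist pixels (302,181) to (337,163).

```bash
python3 - <<'E'
from look import *
z=np.load('w7.npz')
print([wt(X).round(1).tolist()[:2] for X in onplane('wrist',[(302,181),(337,163),(401,177)],.034,z)])
for t in [(-30,1,60),(-30,1,29),(-30,4,29),(0,2,29),(42,2,29)]: print(t,rel(tw(*t))[0].round(4))
print(rel([0,0,0])[1].round(3))
E
```

```text
[[-0.7, 18.6], [11.9, -6.8], [1.7, -53.4]]
(-30, 1, 60) [ 0.0706  0.0054 -0.0128]
(-30, 1, 29) [ 0.1016  0.0051 -0.0119]
(-30, 4, 29) [ 0.1015  0.0021 -0.0119]
(0, 2, 29) [ 0.1024  0.004  -0.0419]
(42, 2, 29) [ 0.1036  0.0037 -0.0839]
[[ 0.028 -0.097 -0.995]
 [-0.012 -0.995  0.097]
 [-1.     0.009 -0.029]]
```

Emit:
{"method": "play_rows", "body": {
  "plan": [
    [[1,0.04,0.002,-0.006,0],[1,0.075,0.002,-0.01,0],[1,0.095,0.002,-0.012,0],[1,0.102,0.002,-0.014,0],[1,0.102,0.002,-0.022,0],[1,0.102,0.002,-0.03,0],[1,0.102,0.002,-0.037,0],[1,0.102,0.002,-0.044,0],[1,0.1025,0.002,-0.051,0],[1,0.103,0.002,-0.058,0],[1,0.103,0.002,-0.062,0],[1,0.103,0.002,-0.062,0]]
  ]
}}

```text
clock: 14.3
position: [0.5627, -0.1705, 0.029]
ee_rot: [-0.031, 0.716, -0.038, -0.696]
contact_force: [0.1, 0.0, 0.4]
width: -0.0001
```

```bash
python3 - <<'E'
from look import *
s,im,d=grab('scene','s8'); print(wt(s['position']),s['contact_force'])
a=im[185:350,240:420,::-1]
cv2.imwrite('pics/s8.png',cv2.resize(a,None,fx=3.6,fy=3.6,interpolation=cv2.INTER_CUBIC))
E
```

```text
[20.93478119  3.80264007 29.0120561 ] [0.07117711 0.04392033 0.44687856]
```

View pics/s8.png

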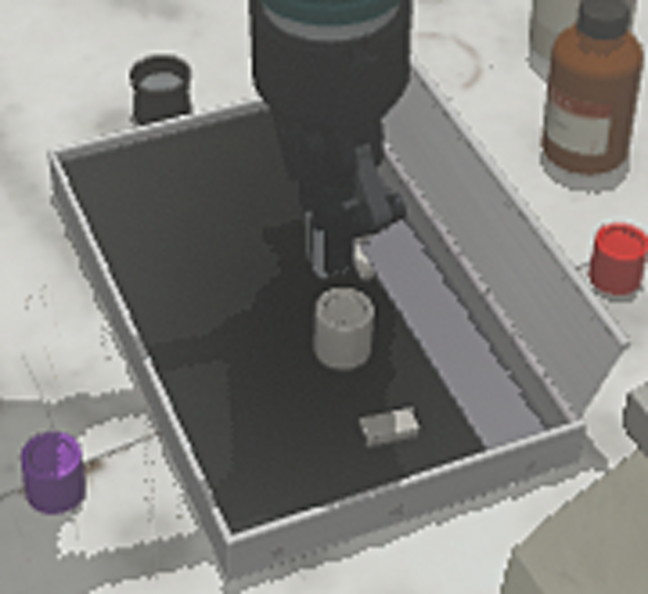

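Pin C is flush against the finger near the edge, so I'll finish the push and look.

Emit:
{"method": "play_rows", "body": {
  "plan": [
    [[1,0,0,-0.006,0],[1,0,0,-0.012,0],[1,0,0,-0.018,0],[1,0,0,-0.023,0],[1,0,0,-0.023,0]]
  ]
}}

```text
clock: 14.85
position: [0.5861, -0.1729, 0.0297]
ee_rot: [-0.031, 0.717, -0.038, -0.696]
contact_force: [0.6, 0.0, -0.5]
width: -0.0003
```

Emit:
{"method": "play_rows", "body": {
  "plan": [
    [[1,-0.04,0,0.0,0],[1,-0.085,0,0.0,0],[1,-0.13,0,0.02,0],[1,-0.17,0,0.04,0],[1,-0.2,0,0.04,0],[1,-0.2,0,0.04,0]]
  ]
}}

```text
clock: 15.45
position: [0.5424, -0.1676, 0.2339]
ee_rot: [-0.029, 0.72, -0.039, -0.692]
contact_force: [0.9, -0.8, 0.2]
width: -0.0002
```

```bash
python3 - <<'E'
from look import *
s,im,d=grab('wrist','w9'); print(s['clock'],wt(s['position']),s['contact_force'])
E
```

```text
15.45 [  0.42478398   4.8606993  233.87043646] [ 0.90088273 -0.77778046  0.16755214]
```

View pics/w9.png

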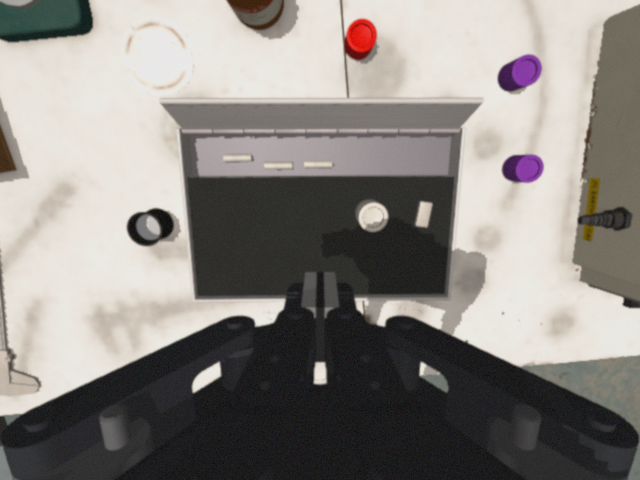

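All three pins lie flat in the trough at (237,158), (278,165) and (318,164), and the plug at (372,215) and the staple stick at (424,214) are untouched. Next is the cover: I'll go over its edge and behind it at y≈0, where there is room in front of the bottles.

```bash
python3 - <<'E'
from look import *
for t in [(60,5,180),(137,5,130),(137,5,64)]: print(t,rel(tw(*t))[0].round(4))
z=np.load('w9.npz')
print([wt(X).round(1).tolist()[:2] for X in onplane('wrist',[(361,34)],.028,z)])
for th in (1.85,1.9,1.95,2.0): print(th,proj('wrist',[tw(88-54*np.cos(th),138,28+54*np.sin(th)),tw(88-54*np.cos(th),-138,28+54*np.sin(th))],z).round(1).tolist())
E
```

```text
(60, 5, 180) [ 0.0532 -0.0006 -0.0588]
(137, 5, 130) [ 0.1059 -0.0015 -0.1339]
(137, 5, 64) [ 0.1718 -0.0022 -0.1316]
[[176.0, -37.6]]
1.85 [[159.5, 107.7], [484.7, 106.5]]
1.9 [[159.6, 104.6], [484.6, 103.5]]
1.95 [[159.8, 101.6], [484.3, 100.5]]
2.0 [[160.0, 98.7], [484.0, 97.6]]
```

Emit:
{"method": "play_rows", "body": {
  "plan": [
    [[1,0,0,-0.045,0],[1,0.02,0,-0.09,0],[1,0.06,-0.001,-0.134,0],[1,0.1,-0.0015,-0.134,0],[1,0.135,-0.002,-0.133,0],[1,0.16,-0.002,-0.132,0],[1,0.172,-0.002,-0.132,0],[1,0.172,-0.002,-0.132,0]]
  ]
}}

```text
clock: 16.3
position: [0.6769, -0.1796, 0.0604]
ee_rot: [-0.031, 0.716, -0.038, -0.696]
contact_force: [0.0, 0.4, 0.8]
width: -0.0004
```

```bash
python3 - <<'E'
from look import *
s,im,d=grab('side','s10'); print(wt(s['position']),s['contact_force'])
for t in [(122,5,66),(101,5,73),(89.4,5,72),(78.5,5,68),(68.7,5,61.3),(61,5,52.5),(55.5,5,41.6),(54,5,31),(54,5,28)]: print(t,rel(tw(*t))[0].round(4))
cv2.imwrite('pics/s10c.png',cv2.resize(im[130:330,200:460,::-1],None,fx=3,fy=3))
E
```

```text
[135.44860025   5.30741333  60.41394945] [0.00467378 0.43593231 0.76005857]
(122, 5, 66) [-0.0038  0.      0.0148]
(101, 5, 73) [-0.0115  0.0002  0.0355]
(89.4, 5, 72) [-0.0109  0.0002  0.0472]
(78.5, 5, 68) [-0.0072  0.0003  0.0582]
(68.7, 5, 61.3) [-0.0009  0.0002  0.0682]
(61, 5, 52.5) [0.0077 0.0002 0.0762]
(55.5, 5, 41.6) [0.0184 0.0001 0.082 ]
(54, 5, 31) [ 0.0289 -0.      0.0839]
(54, 5, 28) [ 0.0319 -0.      0.084 ]
```

View pics/s10c.png

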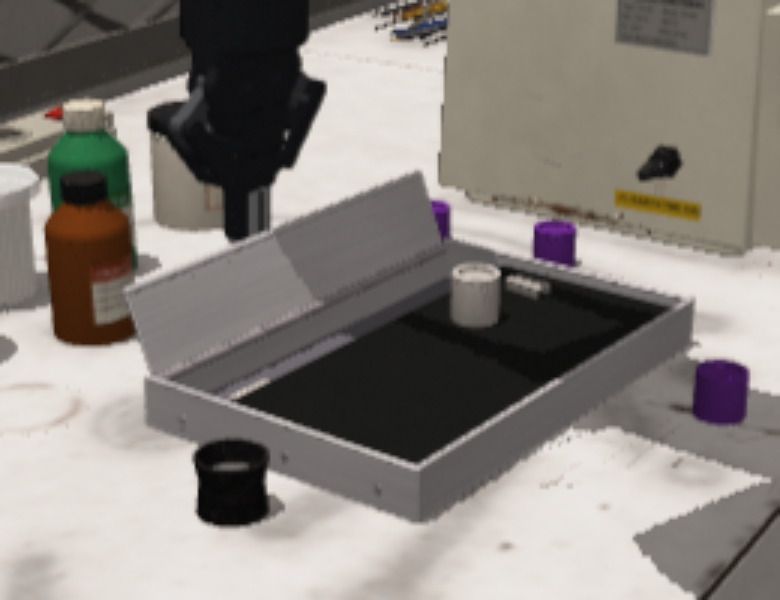

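The closed fingers are behind the cover and clear of the bottles. Pushing it over now.

Emit:
{"method": "play_rows", "body": {
  "plan": [
    [[1,-0.002,0,0.008,0],[1,-0.004,0,0.015,0],[1,-0.007,0,0.022,0],[1,-0.01,0,0.029,0],[1,-0.0115,0,0.0355,0],[1,-0.0115,0,0.041,0],[1,-0.011,0,0.047,0],[1,-0.0095,0,0.053,0],[1,-0.007,0,0.058,0],[1,-0.004,0,0.063,0],[1,-0.001,0,0.068,0],[1,-0.001,0,0.068,0]]
  ]
}}

```text
clock: 17.55
position: [0.6092, -0.1732, 0.0605]
ee_rot: [-0.03, 0.717, -0.038, -0.695]
contact_force: [-0.1, 0.1, -0.3]
width: 0.0001
```

```bash
python3 - <<'E'
from look import *
s,im,d=grab('side','s11'); print(wt(s['position']),s['contact_force'])
for t in [(68.7,5,61.3),(61,5,52.5),(55.5,5,41.6),(54,5,31),(54,5,28)]: print(t,rel(tw(*t))[0].round(4))
cv2.imwrite('pics/s11c.png',cv2.resize(im[130:330,200:460,::-1],None,fx=3,fy=3))
E
```

```text
[67.50998863  5.43468266 60.47409407] [-0.10381688  0.1477284  -0.30908302]
(68.7, 5, 61.3) [-0.0005  0.0004 -0.0007]
(61, 5, 52.5) [0.0081 0.0004 0.0072]
(55.5, 5, 41.6) [0.0188 0.0003 0.0131]
(54, 5, 31) [0.0293 0.0002 0.0149]
(54, 5, 28) [0.0323 0.0002 0.015 ]
```

View pics/s11c.png

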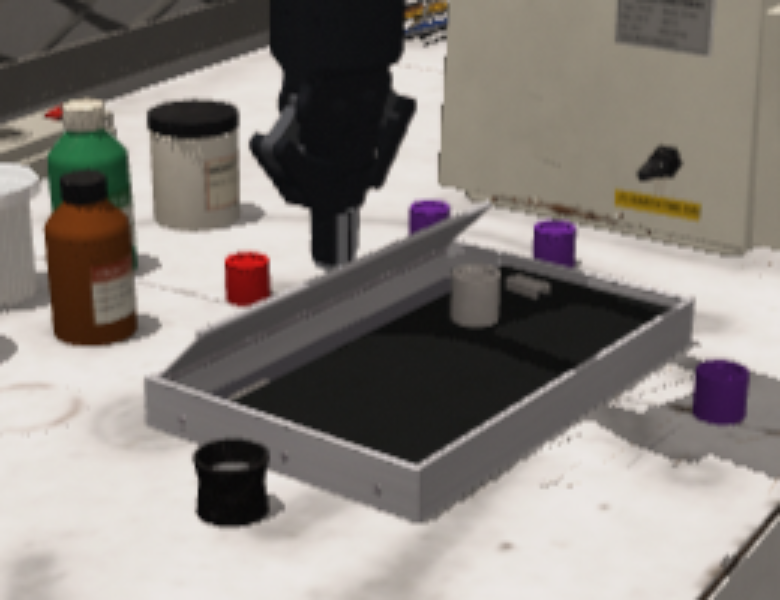

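The cover is past upright, at roughly 50°. I'll carry it down and press lightly.

Emit:
{"method": "play_rows", "body": {
  "plan": [
    [[1,0.004,0,0.004,0],[1,0.008,0,0.007,0],[1,0.013,0,0.01,0],[1,0.019,0,0.013,0],[1,0.024,0,0.0145,0],[1,0.029,0,0.015,0],[1,0.031,0,0.015,0],[1,0.032,0,0.015,0],[1,0.033,0,0.016,0],[1,0.033,0,0.016,0]]
  ]
}}

```text
clock: 18.6
position: [0.5949, -0.1719, 0.0293]
ee_rot: [-0.03, 0.717, -0.038, -0.695]
contact_force: [-4.0, 1.7, 12.9]
width: 0.0001
```

```bash
python3 - <<'E'
from look import *
s,im,d=grab('side','s12'); print(wt(s['position']),s['contact_force'])
cv2.imwrite('pics/s12c.png',cv2.resize(im[130:330,200:460,::-1],None,fx=3,fy=3))
E
```

```text
[53.08175119  5.35733477 29.27729965] [-3.98085261  1.72823914 12.87535391]
```

View pics/s12c.png

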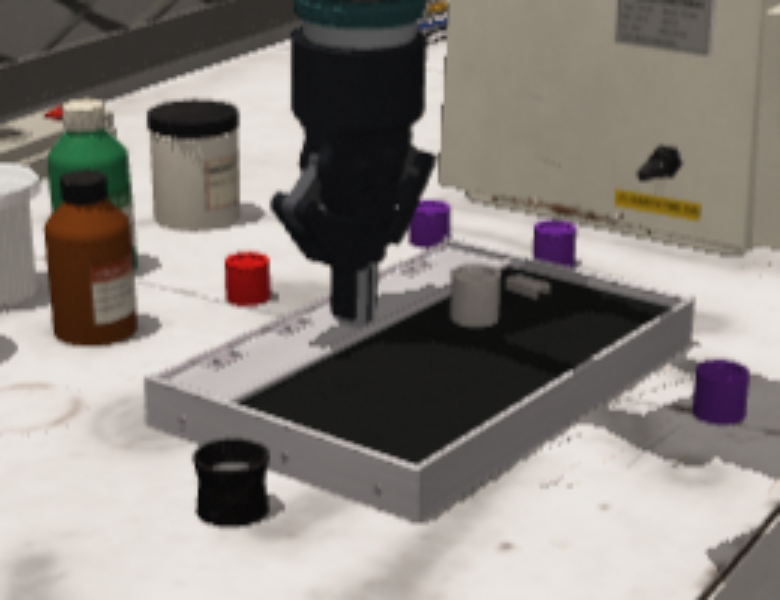

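The cover is level: 12.9 N reaction with the fingertip at z = 29.3 mm, which matches the shut height of 29 mm. I'll lift straight off and make a last check.

Emit:
{"method": "play_rows", "body": {
  "plan": [
    [[1,-0.01,0,0.0,0],[1,-0.04,0,0.0,0],[1,-0.085,0,0.01,0],[1,-0.13,0,0.03,0],[1,-0.17,0,0.05,0],[1,-0.2,0,0.06,0],[1,-0.2,0,0.06,0],[1,-0.2,0,0.06,0]]
  ]
}}

```text
clock: 19.45
position: [0.5292, -0.1636, 0.228]
ee_rot: [-0.03, 0.718, -0.039, -0.694]
contact_force: [0.6, -0.1, 0.1]
width: 0.0002
```

```bash
python3 - <<'E'
from look import *
s,im,d=grab('wrist','w13'); print(s['clock'],wt(s['position']),s['contact_force'])
s2,im2,d2=grab('side','s13')
cv2.imwrite('pics/s13c.png',cv2.resize(im2[130:330,200:460,::-1],None,fx=3,fy=3))
z=np.load('s13.npz');K,Rc,c=campose('side')
for y in (-100,0,100):
  for x in (50,70):
    u,v=proj('side',tw(x,y,29))[0].round().astype(int); dd=z['d'][v,u]
    print(x,y,wt(c+Rc@np.array([(u-K[0,2])/K[0,0]*dd,(v-K[1,2])/K[1,1]*dd,dd])).round(1))
E
```

```text
19.45 [-13.12792957   7.53028034 227.96794091] [ 0.56237036 -0.06299238  0.06311429]
50 -100 [ 10.5 -40.   55.8]
70 -100 [  70.2 -100.4   28.4]
50 0 [52.6 -4.2 26.4]
70 0 [71.6 -2.4 28.2]
50 100 [50.5 99.4 28.3]
70 100 [ 69.9 100.   28.8]
```

View pics/w13.png

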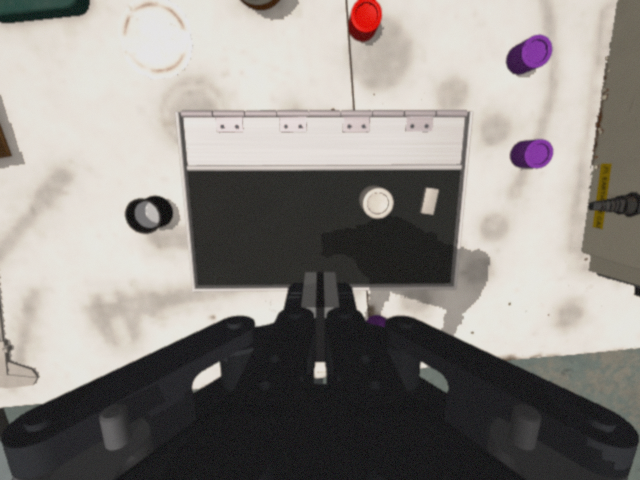

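View pics/s13c.png

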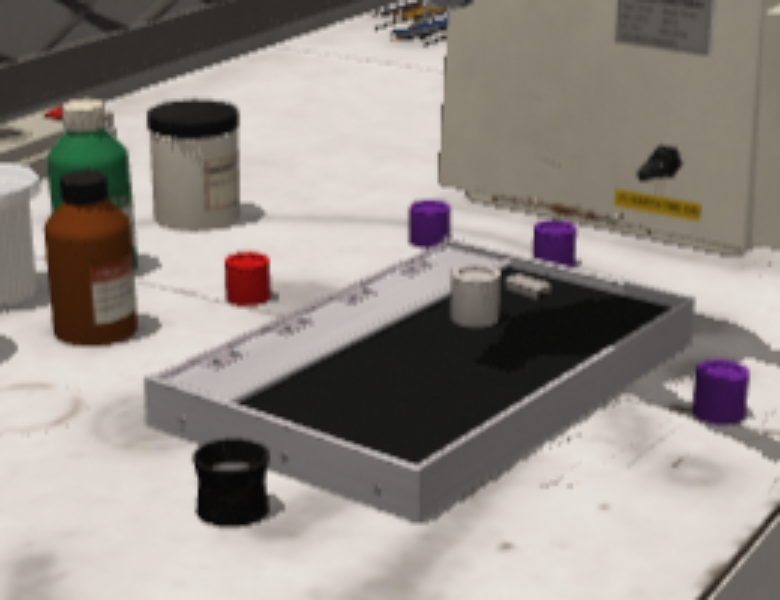

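The cover lies flat (depth about 28–29 mm along its length), no pins remain on the deck, and the plug at (376,203), staple stick at (430,201) and loupe at (148,214) are in place. I'm handing the job in.

```bash
python3 -c "
from rig import manip
print(manip.sign_off())"
```

```text
the job is handed in; nothing more can be done
None
```

All three pins are in the trough and the cover is shut. I handed the job in at about 19.5 s with the arm lifted clear.

**Sweep:** Pins B and C went in cleanly. Pin A did not:
- It slipped off the side of the finger on the first sweep.
- On the second push it dropped in standing upright. The fingertip pressed down with about 33 N at that moment, most likely on the pin.
- I then knocked it over, and it lies flat. I turned pin C broadside before sweeping so it would not do the same.

**Cover:** I pushed it over from behind and pressed it down with about 13 N. The fingertip stopped at 29.3 mm, against a stated shut height of 29 mm.

**Last checks:**
- **Pins:** before the cover went over, a picture showed all three lying flat in the trough. Afterwards none were left on the deck.
- **Cover:** depth readings put its top at about 28–29 mm along its length. One point read 26.4 mm and landed off its target spot. Another was hidden by the plug, so it says nothing about the cover.
- **Other items:** the die plug, staple stick and loupe looked unmoved in the last pictures.

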